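# Change the filter of the solder-fume extractor

### The job

The fume extractor's filter is spent: lift the sooty brown filter with the red grip off the grey extractor base and put it in the yellow reject bin. Then pick up the clean white filter by its blue grip and lower it, still held, over the two brass pegs of the base (do not drop it on) until it sits flat and fully home, and let go. Leave the other things on the bench where they are.

Things in the scene. Friction and masses are not known exactly. Their poses are not given: they have to be found in the camera images.
- extractor: Grey fume extractor base unit, fixed to the bench, 190 (x) by 130 (y) by 70 mm high, with a black round intake on its flat top and two upright brass pegs on the top at x = +52 and x = -52 mm, y = 0. Pegs are 9 mm thick up to 10 mm above the top, then taper to 4 mm at 18 mm. Origin: centre of its underside, z up, x along the line of the pegs
- seat (a point): Centre of the extractor's top face, midway between the pegs, 70 mm above the bench: where the centre of the underside of the seated filter belongs. Axes as the extractor's
- spent_filter: Spent filter, dark sooty brown with a red grip tab, at the start seated on the extractor's pegs. Flange 136 (x) by 84 (y) by 8 mm with 13 mm through holes at x = +52 and -52 mm; drum 80 mm across up to z = 58 mm; upright grip tab 60 mm long (x), 14 mm thick (y), z = 58 to 91 mm. About 0.3 kg. Origin: centre of underside, z up. Half a turn about z makes no difference
- spent_filter_grip (a point): Point in the red grip tab to grasp, 82 mm above the spent filter's underside, on its z axis (tab top is 9 mm higher, drum top 24 mm lower)
- fresh_filter: Fresh filter, white with a blue grip tab, at the start standing on the bench. Flange 136 (x) by 84 (y) by 8 mm with 13 mm through holes at x = +52 and -52 mm; drum 80 mm across up to z = 58 mm; upright grip tab 60 mm long (x), 14 mm thick (y), z = 58 to 91 mm. About 0.3 kg. Origin: centre of underside, z up. Half a turn about z makes no difference
- fresh_filter_grip (a point): Point in the blue grip tab to grasp, 82 mm above the fresh filter's underside, on its z axis (tab top is 9 mm higher, drum top 24 mm lower)
- reject_bin: Yellow open-topped reject bin, fixed to the bench, outside 230 (x) by 210 (y) by 80 mm high, walls 4 mm, floor about 4 mm. Origin: centre of its underside, z up
- multimeter: Bystander: orange multimeter lying on its back, 90 (x) by 190 (y) by 40 mm. Origin: centre of its underside
- flux_jar: Bystander: amber jar with a white cap, 56 mm across, 65 mm high. Origin: centre of its underside
- solder_spool: Bystander: spool of solder with blue rims standing on end, 56 mm across, 50 mm high. Origin: centre of its underside
Not all that is in view belongs to the job. What is shaped like the spent_filter but green is not meant. What is shaped like the fresh_filter but purple is not meant.

How it is judged:
By the outcome, as a careful person would: the job done as asked, in the order asked, and still so for the second after the job is handed in, with the robot touching nothing.
It also fails if it takes over 59 s, if anything falls off the work surface, if the arm or the gripper's body presses on something with over 40 N, if the wrist force passes 120 N, or if a joint passes its speed limit or range.

### The arm

A 6-joint arm with a two-finger parallel gripper is mounted at the origin on the work surface. World frame = base frame: x ahead of the robot, y to its left, z up, the work surface at z = 0. Lengths are in mm, angles in rad, forces in N, time in s.
With the tool pointing down it reaches from about 325 to 900 mm from the base axis. Payload 6.1 kg.
Tool frame: the origin (TCP) lies midway between the tips of the shut fingers; the grasp point (between the pads) lies 19 mm behind it; x points along the fingers, y is the direction in which the jaws open and shut, and the axes are right-handed (so a half turn about x gives the same grasp; the last joint's range is limited). The gripper opens to 85 mm and grips with 20 to 120 N. Pads are 22 mm wide; open, the fingers measure 114 mm over their backs; the gripper's body (76 mm by 85 mm) begins 54 mm behind the grasp point. The pads swing forward as they close: fully open they stand 13 mm farther back than shut.
Start: joints at [-1.34, 0.22, 1.526, -0, 1.395, -0.126], TCP at [218.291, -585.632, 231.3] pointing down, gripper open.
Joint ranges: [-2.98, 2.98], [-0.91, 2.08], [0.09, 2.57], [-1.24, 4.39], [0.2, 2.65], [-2.68, 2.68]. Speed limits (rad/s): [2.57, 2.57, 3.01, 3.14, 3.14, 3.14].

### API

Orientations are given as a unit quaternion [w, x, y, z].
In Python, from workcell import arm gives the robot as it stands. Calls block until the motion is done:
- arm.reach(position, orientation): joint-space move of the TCP to a pose.
- arm.servo_line(position, v=150, rotation=None, until_force=None): straight line of the TCP; rotation=None keeps the orientation; v is the mean speed in mm/s. With until_force (N) it stops when the force on the tool has changed by that much, and returns True; else False.
- arm.move_j(angles): joint-space move.
- arm.ungrasp() and arm.clamp(strength=None): open the fingers fully, or close them until they stop; strength is the grip in N (None keeps the last).
- arm.dwell(seconds).
- arm.ik(position, orientation): joint angles nearest the present ones, or None.
- arm.read_camera(name): name is "side" or "top" or "wrist"; returns the picture (400x640x3 uint8, blue, green, red); there is no depth.
- arm.get_calibration(name): a dict with "fov_y" (degrees; the focal length in pixels is half the picture's height over the tangent of half this angle, whatever the lens; pixels are square), "cx", "cy" (the principal point, pixels), "rvec" (rotation vector, rad) and "tvec" (3), from world to camera coordinates, as OpenCV has them. Camera axes: x right, y down, z forward; pixel columns grow to the right and rows downward; lengths in mm; the calibration is good to about 2 mm. A picture is of the moment at which its call begins: read the wrist's pose just before it. get_calibration takes no time and is no camera call; for the wrist camera it gives the pose at the moment of the call.
A pose or a line that the arm cannot do raises arm.MotionError and nothing moves.
- arm.hand_in(): hands the job in, once; it reports no verdict.
Readings, each from a call of its own:
- arm.read_t(): time.
- arm.read_joints(): joint angles.
- arm.read_qvel(): joint speeds.
- arm.read_tau(): joint torques, N m.
- arm.read_tool_pos(): TCP position.
- arm.read_tool_rot(): TCP orientation.
- arm.read_contact_force(): force on the tool from outside, world axes, zero at the start.
- arm.read_moment(): the same for the moment, N m.
- arm.read_finger_gap(): opening from 0.0 (shut) to 1.0 (fully open).
Only numpy, scipy, OpenCV 4.12 (cv2) and the standard library are available. Lean on these libraries where they do the work, as an engineer would, in place of code of your own. Each camera call takes 0.05 s, during which the arm holds its last target. There are 200 camera calls.

## Working session

There is one attempt and no reset: what is moved stays moved. The work goes in short steps, each a Python script; the robot and the scene stay as the last script left them, time stands still between calls to the robot, and variables do not carry over. Pictures are saved under pics/ and viewed, about 8 in all and at most 12, crops included, and the job is handed in when it is done.

```bash
mkdir -p pics; ls; python3 - <<'E'
from workcell import arm
import cv2
for n in("top","side"):
    im=arm.read_camera(n); cv2.imwrite(f"pics/{n}0.png",im); print(n,arm.get_calibration(n))
print(arm.get_calibration("wrist"),arm.read_tool_rot(),arm.read_t())
E
```

```text
pics
top {'fov_y': 44.87520982203475, 'cx': 308.2112723121043, 'cy': 196.41600554622536, 'rvec': array([ 2.17805059, -2.03415669,  0.22177364]), 'tvec': array([  33.54668292,  587.00754687, 1323.66043756])}
side {'fov_y': 46.031528632038395, 'cx': 310.50663880822816, 'cy': 203.7223854761768, 'rvec': array([ 0.59846271, -2.68867893,  1.1142397 ]), 'tvec': array([ 530.95569886,  200.35701895, 1360.23111249])}
{'fov_y': 71.69524038798096, 'cx': 324.2622775596906, 'cy': 196.75076418605738, 'rvec': array([-2.38374832,  1.65368136,  0.2370909 ]), 'tvec': array([-622.73208172,  -36.24647878,  379.24269991])} [-0.12485474 -0.69584066 -0.12611329  0.69592565] 0.1
```

View pics/top0.png

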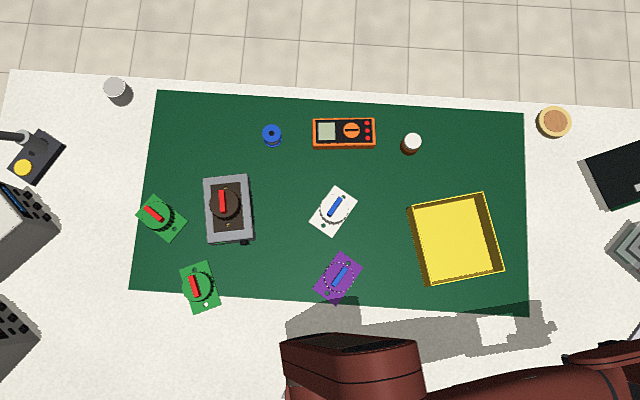

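View pics/side0.png

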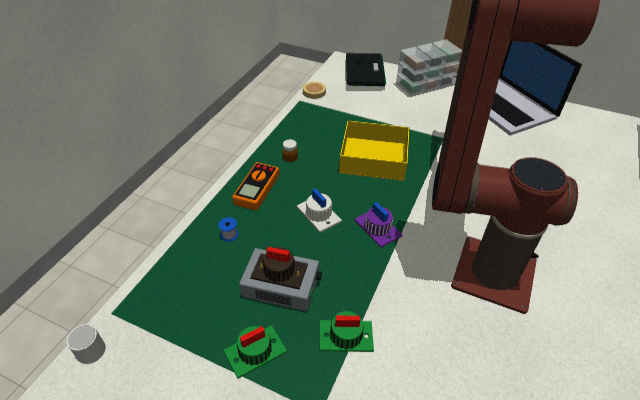

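The top view shows the spent filter (brown, red tab) on the grey base at (225,203), the fresh one (white, blue tab) at (334,209), and the yellow bin at (456,240). There are two green lookalikes at (160,215) and (197,287), and a purple one at (338,278). The brown one on the base and the white one fit the description by body colour. Next I'll confirm them in a crop and get coarse positions.

```bash
cat > h.py <<'E'
import numpy as np, cv2
from workcell import arm
from scipy.spatial.transform import Rotation as R
def cam(name):
    c=arm.get_calibration(name); f=200/np.tan(np.radians(c["fov_y"]/2))
    K=np.array([[f,0,c["cx"]],[0,f,c["cy"]],[0,0,1]]); Rm=cv2.Rodrigues(c["rvec"])[0]
    return K,Rm,np.asarray(c["tvec"],float)
def rays(C,uv):
    K,Rm,t=C; uv=np.atleast_2d(np.asarray(uv,float))
    return -Rm.T@t,(Rm.T@np.linalg.inv(K)@np.c_[uv,np.ones(len(uv))].T).T
def on_z(C,uv,z):
    o,d=rays(C,uv); return o+d*((z-o[2])/d[:,2])[:,None]
def proj(C,P):
    K,Rm,t=C; return cv2.projectPoints(np.atleast_2d(np.asarray(P,float)),cv2.Rodrigues(Rm)[0],t,K,None)[0][:,0]
def tri(C1,u1,C2,u2):
    o1,d1=rays(C1,u1);o2,d2=rays(C2,u2);d1=d1[0];d2=d2[0]
    s=np.linalg.lstsq(np.c_[d1,-d2],o2-o1,rcond=None)[0]
    p,q=o1+s[0]*d1,o2+s[1]*d2; return (p+q)/2,np.linalg.norm(p-q)
def blob(im,kind,roi=None,vmin=90):
    h=cv2.cvtColor(im,cv2.COLOR_BGR2HSV)
    H,S,V=[h[...,i].astype(int) for i in range(3)]
    hm={"red":(H<8)|(H>172),"blue":(H>100)&(H<125),"yellow":(H>22)&(H<34)}[kind]
    m=(hm&(S>130)&(V>vmin)).astype(np.uint8)
    if roi: k=np.zeros_like(m);x0,y0,x1,y1=roi;k[y0:y1,x0:x1]=1;m*=k
    c=max(cv2.findContours(m,cv2.RETR_EXTERNAL,cv2.CHAIN_APPROX_NONE)[0],key=cv2.contourArea)
    return c[:,0]
def mid(c):
    return np.array(cv2.minAreaRect(c.astype(np.float32))[0])
def rect(P):  # centre, long, short, yaw of the long side of points in xy (mm)
    b=cv2.boxPoints(cv2.minAreaRect(P[:,:2].astype(np.float32)));e=[b[1]-b[0],b[2]-b[1]]
    l=[np.linalg.norm(x) for x in e];i=int(l[1]>l[0]);y=np.arctan2(e[i][1],e[i][0])
    return b.mean(0),l[i],l[1-i],(y+np.pi/2)%np.pi-np.pi/2
def down(yaw): # tool x down, tool y (jaw) at world angle yaw
    x=np.array([0,0,-1.]);y=np.array([np.cos(yaw),np.sin(yaw),0]);q=R.from_matrix(np.c_[x,y,np.cross(x,y)]).as_quat()
    return q[[3,0,1,2]]
E
python3 - <<'E'
from h import *
np.set_printoptions(precision=1,suppress=True)
t=cv2.imread("pics/top0.png");s=cv2.imread("pics/side0.png");T=cam("top");S=cam("side")
for n,k,r1,r2,z in(("spent","red",(205,180,250,235),(255,240,305,266),161),("fresh","blue",(310,185,358,237),(305,185,333,212),91)):
    a,b=blob(t,k,r1),blob(s,k,r2)
    print(n,"tri",tri(T,mid(a),S,mid(b)),"topface",rect(on_z(T,a,z)),mid(a),mid(b))
c=blob(t,"yellow",(390,170,520,300),60); print("bin",rect(on_z(T,c,80)),on_z(T,[mid(c)],80))
h=cv2.cvtColor(t,cv2.COLOR_BGR2HSV);m=((h[...,1]<70)&(h[...,2]>70)&(h[...,2]<190)).astype(np.uint8)
k=np.zeros_like(m);k[165:255,192:265]=1
c=max(cv2.findContours(m*k,0,1)[0],key=cv2.contourArea)[:,0];print("ext",rect(on_z(T,c,70)))
A=cv2.resize(t[165:255,190:370],None,fx=4,fy=4,interpolation=2);cv2.imwrite("pics/crop.png",A)
E
```

```text
spent tri (array([536.2, 302.5, 158. ]), np.float64(4.467664675476406)) topface (array([533.5, 301.3], dtype=float32), np.float32(65.33534), np.float32(15.523608), np.float32(0.19545305)) [221.2 201.2] [277.4 250.7]
fresh tri (array([557.1,  -1.1,  88.4]), np.float64(2.6350141463717502)) topface (array([555.4,  -1.4], dtype=float32), np.float32(58.384914), np.float32(12.724616), np.float32(-0.5357262)) [334.3 205.9] [318.8 194.2]
bin (array([ 490.4, -339.2], dtype=float32), np.float32(230.13986), np.float32(229.6408), np.float32(0.26227844)) [[ 489. -341.   80.]]
ext (array([535., 301.], dtype=float32), np.float32(189.30923), np.float32(130.65714), np.float32(0.18619335))
```

View pics/crop.png

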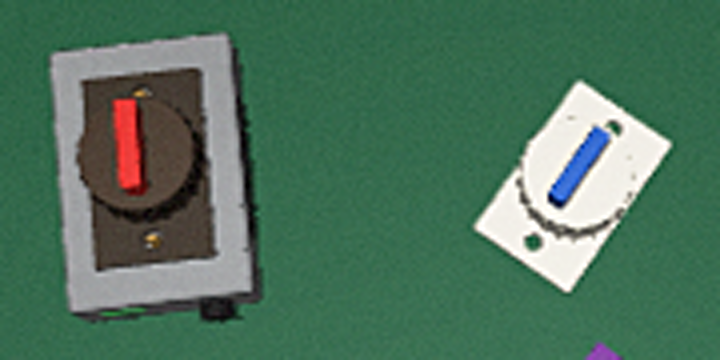

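The crop confirms it: brown drum with a red tab on the base, white drum with a blue tab. Sizes and heights also fit (tab tops at z≈161 and 91, base rectangle 189×131). Next I'll hover over the fresh filter and then the base to refine with the wrist camera.

```bash
cat >> h.py <<'E'
def pick_yaw(p,tab,cur=None):
    best=None
    for y in(tab+np.pi/2,tab-np.pi/2):
        q=arm.ik(list(p),list(down(y)))
        if q is not None and(best is None or abs(q[5])<best[0]):best=(abs(q[5]),y)
    return best[1]
E
python3 - <<'E'
from h import *
np.set_printoptions(precision=2,suppress=True)
for n,p,tab in(("fresh",[555,-1,270],-.536),("spent",[535,301,330],.19)):
    y=pick_yaw(p,tab); arm.reach(p,list(down(y)));arm.dwell(.3)
    C=cam("wrist");im=arm.read_camera("wrist");cv2.imwrite(f"pics/w_{n}.png",im);np.savez(f"w_{n}.npz",K=C[0],R=C[1],t=C[2])
    print(n,y,arm.read_joints(),arm.read_tool_pos(),-C[1].T@C[2],arm.read_t())
a=cv2.imread("pics/w_fresh.png");b=cv2.imread("pics/w_spent.png")
cv2.imwrite("pics/w2.png",cv2.resize(np.vstack([a,b]),(480,600)))
E
```

```text
fresh 1.0347963267948965 [-0.14  0.03  1.66 -0.    1.45 -1.18] [555.    -1.29 269.93] [494.58  36.22 412.89] 2.85
spent 1.7607963267948965 [ 0.38  0.15  1.42 -0.    1.57 -1.38] [535.33 300.21 329.94] [466.29 288.36 472.83] 4.375
```

View pics/w2.png

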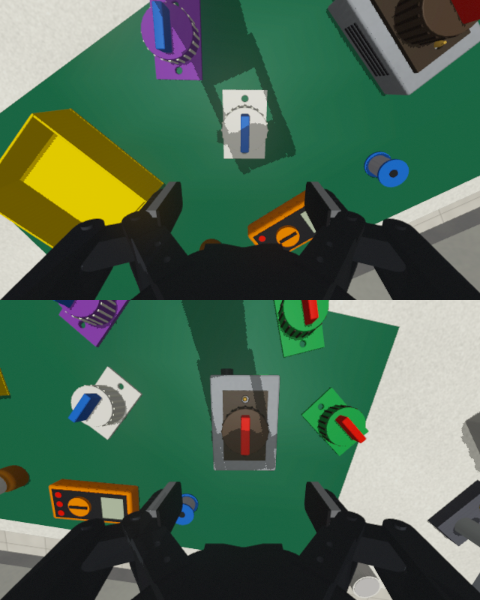

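The wrist views (stacked) show the fresh filter at (245,125) and the spent one at (245,430), with both tabs vertical, so they are aligned with the jaws. Next I'll measure both the same way, from the far tab end and the lateral centre, so biases cancel between them.

```bash
cat >> h.py <<'E'
def tabfix(im,C,kind,roi,ztop,vmin=50):
    c=blob(im,kind,roi,vmin); P=on_z(C,c,ztop)[:,:2]; cp=(-C[1].T@C[2])[:2]
    ctr,L,W,yaw=rect(P); u=np.array([np.cos(yaw),np.sin(yaw)])
    if u@(ctr-cp)<0: u=-u
    v=np.array([-u[1],u[0]]); a=P@u
    top=P[a>a.max()-58]; far=np.percentile(a,99)+.4
    # axis through side midpoints in bins
    bins=np.linspace(a.max()-55,a.max()-5,11);X=[];Y=[]
    for lo,hi in zip(bins,bins[1:]):
        q=P[(a>=lo)&(a<hi)]
        if len(q)>1: X.append((lo+hi)/2);Y.append(((q@v).max()+(q@v).min())/2)
    k,m=np.polyfit(X,Y,1); along=a.max()-30
    return u*along+v*(m+k*along),((yaw+np.arctan(k))+np.pi/2)%np.pi-np.pi/2,L,W
E
python3 - <<'E'
from h import *
np.set_printoptions(precision=2,suppress=True)
for n,k,z in(("spent","red",161),("fresh","blue",91)):
    d=np.load(f"w_{n}.npz");C=(d["K"],d["R"],d["t"]);im=cv2.imread(f"pics/w_{n}.png")
    roi=(280,120,370,225) 
    print(n,*tabfix(im,C,k,roi,z))
    h=cv2.cvtColor(im,cv2.COLOR_BGR2HSV)
    if n=="fresh":
        # far & side edges of flange, z=8
        g=((h[...,1]<60)&(h[...,2]>70)).astype(np.uint8);kk=np.zeros_like(g);kk[105:240,280:375]=1
        c=max(cv2.findContours(g*kk,0,1)[0],key=cv2.contourArea)[:,0];print("flange8",rect(on_z(C,c,8)))
    else:
        g=((h[...,1]<70)&(h[...,2]>85)).astype(np.uint8);kk=np.zeros_like(g);kk[90:235,270:385]=1
        c=max(cv2.findContours(g*kk,0,1)[0],key=cv2.contourArea)[:,0];print("ext70",rect(on_z(C,c,70)))
E
```

```text
spent [536.98 304.53] 0.1716206481287248 63.709137 14.947395
ext70 (array([535.98, 303.95], dtype=float32), np.float32(187.73723), np.float32(129.4456), np.float32(0.18895686))
fresh [556.39   1.61] -0.5344027986101847 60.64994 12.093124
flange8 (array([556.68,   1.11], dtype=float32), np.float32(136.88583), np.float32(93.734245), np.float32(-0.53570855))
```

The two wrist measures agree on the base (537,304.5 against 536,304) and on the fresh filter (556.5,1.4), with yaws 0.189 and −0.535. The top camera reads about 3 mm lower in y, a calibration bias. Now I'll grasp the spent filter.

```bash
python3 - <<'E'
from h import *
np.set_printoptions(precision=2,suppress=True)
y=.188+np.pi/2
arm.reach([536.5,304.2,230],list(down(y)))
print(arm.servo_line([536.5,304.2,133],v=100,until_force=15),arm.read_tool_pos(),arm.read_contact_force())
arm.clamp(60);print("gap",arm.read_finger_gap(),arm.read_contact_force(),arm.read_tool_pos(),arm.read_moment())
arm.servo_line([536.5,304.2,175],v=60);print(arm.read_contact_force(),arm.read_moment())
arm.servo_line([536.5,304.2,330],v=200);print("gap",arm.read_finger_gap(),arm.read_contact_force(),arm.read_t())
C=cam("wrist");im=arm.read_camera("wrist");cv2.imwrite("pics/w_held.png",im);np.savez("w_held.npz",K=C[0],R=C[1],t=C[2],p=arm.read_tool_pos())
E
```

```text
False [537.15 304.47 133.97] [ 0.14  0.11 -0.73]
gap 0.15148954210312982 [ 0.04 -0.7   0.4 ] [536.51 303.97 132.94] [-0.15 -0.05 -0.04]
[-0.67 -0.85 -3.5 ] [-0.03  0.02 -0.  ]
gap 0.15120599177229985 [ 0.08 -0.15 -3.58] 8.4
```

View pics/w_held.png

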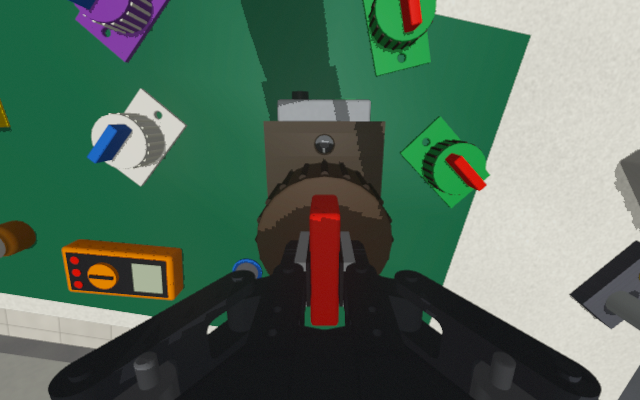

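The spent filter is held: gap 0.151 ≈ 13 mm, weight 3.5 N, tab at (325,260) between the pads. Next it goes into the bin, then I'll look at the bare pegs.

```bash
python3 - <<'E'
from h import *
np.set_printoptions(precision=2,suppress=True)
p=[489,-339,260];y=pick_yaw(p,.26)
arm.reach(p,list(down(y)))
p[2]=180;arm.servo_line(p,v=150)
p[2]=70;print("hit",arm.servo_line(p,v=90,until_force=6),arm.read_tool_pos(),arm.read_contact_force())
arm.ungrasp();p[2]=300;arm.servo_line(p,v=200);print("gap",arm.read_finger_gap(),arm.read_contact_force(),arm.read_t())
p=[536.5,304.2,330];y=.188+np.pi/2
arm.reach(p,list(down(y)));arm.dwell(.3)
C=cam("wrist");im=arm.read_camera("wrist");cv2.imwrite("pics/w_base.png",im);np.savez("w_base.npz",K=C[0],R=C[1],t=C[2],p=arm.read_tool_pos())
t=arm.read_camera("top");cv2.imwrite("pics/top1.png",t)
print(arm.read_tool_pos(),arm.read_t())
o=np.zeros((560,720,3),np.uint8);o[:340]=cv2.resize(im[80:250,140:500],None,fx=2,fy=2);o[340:560,:420]=cv2.resize(t[180:290,390:600],None,fx=2,fy=2)
cv2.imwrite("pics/v1.png",o)
E
```

```text
hit False [ 489.54 -339.5    70.92] [-0.37  0.3  -2.99]
gap 1.002170182431077 [ 0.26  0.34 -0.87] 14.8167
[536.63 303.98 330.01] 17.5167
```

View pics/v1.png

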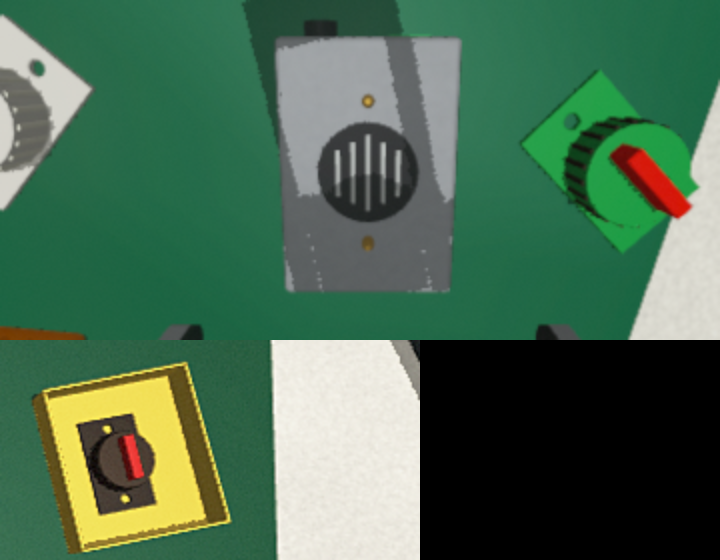

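The spent filter sits upright in the bin at about (118,465) in the inset. The brass pegs are visible at wrist pixels (324,130) and (324,201). Next I'll compute the pegs, grasp the fresh filter and compare the held views.

```bash
python3 - <<'E'
from h import *
np.set_printoptions(precision=2,suppress=True)
d=np.load("w_base.npz");C=(d["K"],d["R"],d["t"]);im=cv2.imread("pics/w_base.png")
h=cv2.cvtColor(im,cv2.COLOR_BGR2HSV)
m=((h[...,0]>12)&(h[...,0]<30)&(h[...,1]>100)).astype(np.uint8)
k=np.zeros_like(m);k[115:215,305:345]=1;m*=k
n,l,st,ce=cv2.connectedComponentsWithStats(m)
print(st[1:],ce[1:])
i=1+np.argsort(-st[1:,4])[:2];u=ce[i];u=u[np.argsort(u[:,1])]
P=on_z(C,u,79)[:,:2];e=P[0]-P[1];print("pegs",P,"dist",np.linalg.norm(e),"mid",P.mean(0),"yaw",np.arctan2(e[1],e[0]))
# fresh grasp
y=-.535+np.pi/2; g=[556,1.3]
arm.reach([*g,170],list(down(y)));arm.dwell(.2)
arm.servo_line([*g,63],v=100,until_force=15)
print(arm.read_tool_pos());arm.clamp(60);print("gap",arm.read_finger_gap(),arm.read_contact_force(),arm.read_tool_pos())
arm.servo_line([*g,130],v=80);arm.servo_line([*g,230],v=200);arm.dwell(.2)
print("gap",arm.read_finger_gap(),arm.read_contact_force(),arm.read_moment())
C=cam("wrist");im=arm.read_camera("wrist");cv2.imwrite("pics/w_held2.png",im)
a=blob(cv2.imread("pics/w_held.png"),"red",(280,150,380,340),50);b=blob(im,"blue",(280,150,380,340),50)
for c in(a,b):print(c.min(0),c.max(0),cv2.minAreaRect(c.astype(np.float32)))
print(arm.read_t())
A=cv2.imread("pics/w_held.png");cv2.imwrite("pics/v2.png",np.hstack([A[80:350,200:440],im[80:350,200:440]]))
E
```

```text
[[321 128   6   5  23]
 [321 198   6   7  32]] [[323.39 130.04]
 [323.5  201.19]]
pegs [[484.94 294.19]
 [586.13 313.51]] dist 103.01008953197608 mid [535.53 303.85] yaw -2.952961670497248
[556.72   1.22  63.84]
gap 0.15440248436486637 [-0.3  -0.11  1.4 ] [555.99   1.21  63.07]
gap 0.15245153295444341 [ 0.12  0.46 -3.13] [-0.   -0.01 -0.  ]
[309 194] [340 324] ((324.5, 259.0), (130.0, 31.0), 90.0)
[310 213] [339 328] ((324.5, 270.5), (115.0, 29.0), 90.0)
22.7667
```

View pics/v2.png

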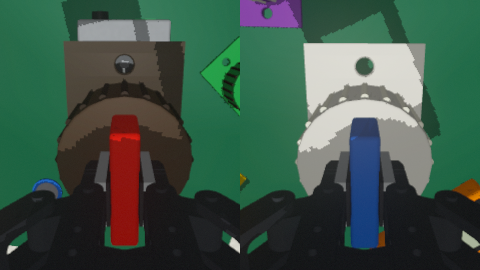

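Both held views look alike. The fresh hole at (124,66) sits about 2 px lower than the spent one (124,64). I'll measure both far flange edges and side edges in the tool frame.

```bash
python3 - <<'E'
from h import *
np.set_printoptions(precision=2,suppress=True)
d=np.load("w_held.npz")
tp=np.array(arm.read_tool_pos());
for n,C,p,im,yaw in(("spent",(d["K"],d["R"],d["t"]),d["p"],cv2.imread("pics/w_held.png"),.188),("fresh",cam("wrist"),tp,cv2.imread("pics/w_held2.png"),-.535)):
    h=cv2.cvtColor(im,cv2.COLOR_BGR2HSV).astype(int)
    # not-green flange; edges by strongest gradient of greenness/saturation
    if n=="fresh": g=h[...,1].astype(float)
    else: g=im[...,1].astype(float)-im[...,2]
    rows=[]
    # far edge
    for c in (280,288,296,352,360,368):
        pr=cv2.GaussianBlur(g[105:140,c:c+1],(1,3),0).ravel() if n=="fresh" else cv2.GaussianBlur(cv2.cvtColor(im,6)[105:140,c:c+1].astype(float),(1,3),0).ravel()
        rows.append(105+np.argmax(np.abs(np.diff(pr)))+.5)
    r=np.median(rows);L=[];Rr=[]
    for rr in range(130,160,4):
        q=np.abs(np.diff(g[rr,245:400]));L.append(245+np.argmax(q[:40])+.5);Rr.append(245+115+np.argmax(q[115:])+.5)
    zt=p[2]-63+8;u=np.array([np.cos(yaw),np.sin(yaw)]);v=np.array([-u[1],u[0]])
    o=[on_z(C,[x],zt)[0][:2]-p[:2] for x in((324,r),(np.median(L),145),(np.median(Rr),145))]
    print(n,rows,np.median(L),np.median(Rr),"along far",o[0]@u,"sides",o[1]@v,o[2]@v,"latmid",(o[1]@v+o[2]@v)/2)
    hc=((h[...,1]>60)&(h[...,2]<140)) if n=="fresh" else None
    if n=="fresh":
        k=np.zeros(hc.shape,np.uint8);k[132:165,308:342]=1;m=hc.astype(np.uint8)*k
        _,_,st,ce=cv2.connectedComponentsWithStats(m);i=1+np.argmax(st[1:,4]);print(st[i],ce[i]);w=on_z(C,[ce[i]],zt)[0][:2]-p[:2];print("hole",w@u,w@v)
print(arm.read_t())
E
```

```text
spent [np.float64(120.5), np.float64(120.5), np.float64(120.5), np.float64(120.5), np.float64(120.5), np.float64(120.5)] 264.5 383.5 along far -67.70706861241972 sides -40.87325608559478 43.4440471830355 latmid 1.2853955487203592
fresh [np.float64(122.5), np.float64(122.5), np.float64(122.5), np.float64(122.5), np.float64(122.5), np.float64(122.5)] 263.5 384.0 along far -67.5758453078707 sides -41.71642862818312 43.45082125829663 latmid 0.8671963150567557
[316 138  17  16 205] [324.04 145.89]
hole -51.59431127005958 1.0934646733842568
22.7667
```

The in-hand pose is centred: far edge −67.6 (nominal 68), hole −51.6 (52). The constant lateral reading of about 1 mm is camera bias, since the jaws self-centre, so I correct the peg midpoint for it. Next is insertion with force checks.

```bash
python3 - <<'E'
from h import *
np.set_printoptions(precision=2,suppress=True)
q=list(down(.1886+np.pi/2));xy=np.array([535.5,303.2])
arm.servo_line([556,1.3,300],v=200)
arm.reach([*xy,260],q);arm.dwell(.2);arm.servo_line([*xy,160],v=120);arm.dwell(.4)
f0=np.array(arm.read_contact_force());m0=np.array(arm.read_moment());print("free",f0,m0,arm.read_tool_pos())
for z in(150,146,142,139,136):
    hit=arm.servo_line([*xy,z],v=20,until_force=12);arm.dwell(.2)
    print(z,hit,np.array(arm.read_contact_force())-f0,np.array(arm.read_moment())-m0,np.array(arm.read_tool_pos()))
    if hit:break
print(arm.read_finger_gap(),arm.read_t())
cv2.imwrite("pics/w_ins.png",arm.read_camera("wrist"))
E
```

```text
free [ 0.08  0.55 -3.65] [-0.04  0.04  0.02] [535.61 303.25 160.33]
150 False [-0.61 -0.97 -0.4 ] [ 0.05 -0.06 -0.01] [535.64 303.25 150.19]
146 False [-0.19 -0.07 -1.31] [-0.02 -0.03 -0.01] [535.56 303.19 146.06]
142 False [0.14 0.13 0.31] [ 0.08 -0.04 -0.03] [535.57 303.22 142.07]
139 False [-0.57 -1.43  0.26] [ 0.02  0.02 -0.03] [535.54 303.22 139.04]
136 False [-0.6  -0.33 -0.73] [ 0.02 -0.05  0.06] [535.55 303.21 136.05]
0.15464385838923117 28.9667
```

It went over the pegs with no side force, 15 mm deep. Now I'll bring it home until it makes contact.

```bash
python3 - <<'E'
from h import *
np.set_printoptions(precision=2,suppress=True)
xy=[535.5,303.2]
f0=np.array(arm.read_contact_force())
hit=arm.servo_line([*xy,131],v=12,until_force=8);p=arm.read_tool_pos();print(hit,p,np.array(arm.read_contact_force())-f0,arm.read_moment())
arm.dwell(.2);print(arm.read_contact_force(),arm.read_tool_pos())
arm.ungrasp();arm.dwell(.2);p=arm.read_tool_pos();print(arm.read_contact_force())
arm.servo_line([*xy,230],v=120);arm.reach([*xy,330],list(down(.1886+np.pi/2)));arm.dwell(.3)
C=cam("wrist");im=arm.read_camera("wrist");cv2.imwrite("pics/w_fin.png",im)
print("tab",tabfix(im,C,"blue",(280,120,370,225),161))
arm.reach([430,-50,380],list(down(np.pi/2)));arm.dwell(.3)
t=arm.read_camera("top");s=arm.read_camera("side");cv2.imwrite("pics/top2.png",t);cv2.imwrite("pics/side2.png",s)
T,S=cam("top"),cam("side")
try: print("tri",tri(T,mid(blob(t,"blue",(205,180,250,235))),S,mid(blob(s,"blue",(255,235,305,266)))))
except Exception as e: print(e)
print(arm.read_t(),arm.read_contact_force())
o=np.zeros((600,800,3),np.uint8);o[:300,:480]=cv2.resize(im[90:240,200:440],None,fx=2,fy=2);o[300:600,:400]=cv2.resize(s[220:320,215:348],(400,300));o[300:600,400:800]=cv2.resize(t[90:320,130:530],(400,230)) if 0 else cv2.resize(t[90:320,130:530],(400,300))
cv2.imwrite("pics/v3.png",o)
E
```

```text
True [535.8  303.08 133.02] [ 0.21 -0.88  9.49] [0.18 0.13 0.02]
[ 0.9  -0.42  6.18] [535.8  303.08 133.01]
[-0.25  0.46 -0.8 ]
tab (array([536.  , 304.23]), np.float64(0.18906373894979134), np.float32(61.06037), np.float32(11.765903))
tri (array([537.83, 302.06, 157.26]), np.float64(3.6716963138314673))
34.0667 [ 0.34  0.16 -0.26]
```

View pics/v3.png

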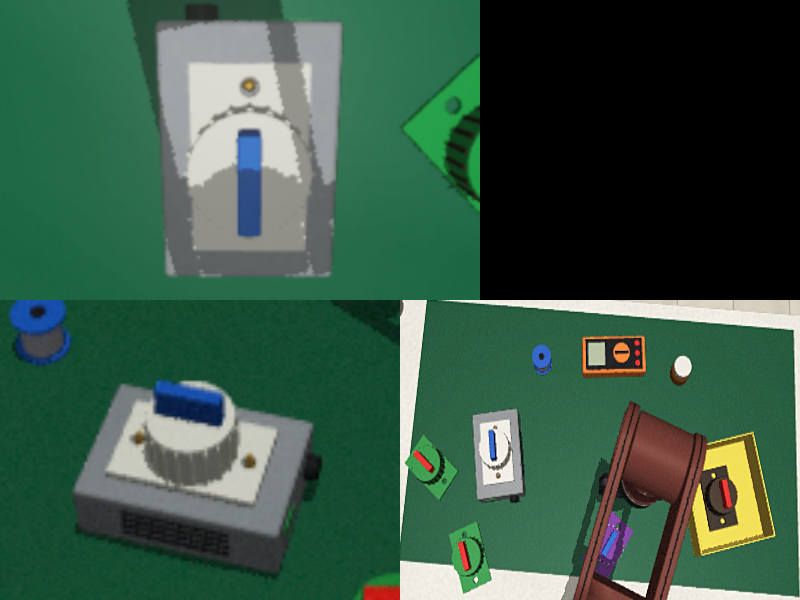

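The fresh filter sits flat with both brass pegs through its holes, at (250,87) in the wrist crop and at (139,438) and (250,460) in the side crop. The spent filter is in the bin and the bystanders haven't moved.

```bash
python3 -c "
from workcell import arm
print(arm.read_t(),arm.hand_in())"
```

```text
the job is handed in; nothing more can be done
34.0667 None
```

The job is done and handed in at 34.1 s of the 59 s allowed. The spent brown filter is upright in the reject bin. The fresh white filter was lowered, still held, over both pegs and released once it was home.

**Last checks:**
- **Height:** the filter touched down at TCP z = 133.0 mm against 133.07 mm expected. Contact force was about 9.5 N, and side forces stayed below 1.5 N on the way down.
- **Position:** the tab measured (536.0, 304.2) with yaw 0.189, and the pegs measured (535.5, 303.9) with yaw 0.1886.
- **Pictures:** they show both pegs through the flange, the filter flat, and the bystanders and lookalikes unmoved. The arm hid part of the purple lookalike in the last top view.

**Disagreement:** the top camera alone reads about 3 mm lower in y than the wrist camera. The top-and-side fix of the seated tab gave (537.8, 302.1, 157) with rays 3.7 mm apart. I put this down to calibration error, since the filter went on without side force.

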